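Sort sealed component cases by weight

ROBOT

A 6-joint arm with a two-finger parallel gripper is mounted at the origin on the work surface. World frame = base frame: x ahead of the robot, y to its left, z up, the work surface at z = 0. Lengths are in m, angles in rad, forces in N, time in s.
With the tool pointing down it reaches from about 0.275 to 0.725 m from the base axis. Payload 15.9 kg.
Tool frame: the origin (TCP) lies at the very end of the fingers, on their centre line; the grasp point (between the pads) lies 19 mm behind it; y points along the fingers, z is the direction in which the jaws open and shut, and the axes are right-handed (so a half turn about y gives the same grasp; the last joint's range is limited). The gripper opens to 85 mm and grips with 20 to 120 N. Pads are 22 mm wide; open, the fingers measure 114 mm over their backs; the gripper's body (76 mm by 85 mm) begins 54 mm behind the grasp point. The pads swing forward as they close: fully open they stand 13 mm farther back than shut.
Start: joints at [1.349, 0.213, -0.034, 1.323, 0, 1.571], TCP at [0.11, 0.488, 0.231] pointing down, gripper open.
Joint ranges: [-2.98, 2.98], [-0.74, 1.72], [-1.14, 1.35], [-2.1, 2.04], [-1.57, 1.44], [-3.14, 3.14]. Speed limits (rad/s): [1.89, 1.89, 2.39, 2.57, 3.14, 3.14].

INTERFACE

Orientations are given as a rotation vector (axis times angle).
In Python, from workcell import robot, snapshot, calibration, job_done gives the robot as it stands.
- The arm moves only by the tool carry_out, never from a script. Its argument "plan" is a list of rows, each a list of 7 numbers: the shift along the tool's x, y, z in mm, then the turn, a rotation vector about the tool's x, y, z in rad, then the closure, from 0 (fully open) to 1 (shut). A call has 1 to 5 rows; each row is the pose to reach, as a shift and turn from the pose commanded when the call began, along the tool's axes at that moment; what a row does not reach only later rows make up. A row lasts 1/10 s, in which the tool goes at most 50 mm and 8.59 degrees, less where a joint would pass 70% of its speed; a pose out of reach is approached as far as the arm can. A call with a gripper value outside its range is refused whole. The fingers move at their own pace and stop on an object; "newtons" is the grip in N (left out, the last holds). Time passes only in rows, so rows that repeat a pose let the fingers close. It gives the time, the measured TCP pose, the force and the opening at its end, in the units of the state.
- robot.observe(): the state, without advancing time (a new reading comes with each control period).
- snapshot(name): name is "scene" or "top" or "wrist"; returns the picture (400x640x3 uint8, red, green, blue); there is no depth.
- calibration(name): a dict with "vertical_fov" (degrees; the focal length in pixels is half the picture's height over the tangent of half this angle, whatever the lens; pixels are square), "cx", "cy" (the principal point, pixels), "R" (3x3) and "t" (3): a world point X has camera coordinates R X + t. Camera axes: x right, y down, z forward; pixel columns grow to the right and rows downward; lengths in m; the calibration is good to about 2 mm. A picture is of the moment at which its call begins: read the wrist's pose just before it. calibration takes no time and is no camera call; for the wrist camera it gives the pose at the moment of the call.
- job_done(): hands the job in, once; it reports no verdict.
The state is a dict: "time_s": time; "joint_positions": joint angles; "dq": joint speeds; "tau": joint torques, N m; "tcp_pos": TCP position; "ee_rot": TCP orientation; "ft_force": force on the tool from outside, world axes, zero at the start; "moment": the same for the moment, N m; "width": finger opening in m.
Only numpy, scipy, OpenCV 4.12 (cv2) and the standard library are available. Lean on these libraries where they do the work, as an engineer would, in place of code of your own. Each camera call takes 0.05 s, during which the arm holds its last target.

TASK

The four sealed blue component cases look alike, but some are full and some are empty, and only their weight in the hand tells which. Put every full case in the green tray and every empty one in the orange tray, each standing upright and flat on the tray's floor, not on another case or on the rim. Set them down rather than dropping them, and leave the other things on the bench where they are.

Things in the scene. Friction and masses are not known exactly. Their poses are not given: they have to be found in the camera images.
- case_a: one of 4 look-alike sealed blue cases, 90 (x) x 54 (y) x 40 mm high, with a solid white grip rib on the lid, 60 (x) x 16 (y), from 40 to 70 mm above the underside: pinch it across its 16 mm. Origin: centre of underside, z up. Full: 0.42 to 0.60 kg, empty: 0.13 to 0.20 kg, at least one of each; name and place tell nothing of it. Contents do not shift
- case_b: one of 4 look-alike sealed blue cases, 90 (x) x 54 (y) x 40 mm high, with a solid white grip rib on the lid, 60 (x) x 16 (y), from 40 to 70 mm above the underside: pinch it across its 16 mm. Origin: centre of underside, z up. Full: 0.42 to 0.60 kg, empty: 0.13 to 0.20 kg, at least one of each; name and place tell nothing of it. Contents do not shift
- case_c: one of 4 look-alike sealed blue cases, 90 (x) x 54 (y) x 40 mm high, with a solid white grip rib on the lid, 60 (x) x 16 (y), from 40 to 70 mm above the underside: pinch it across its 16 mm. Origin: centre of underside, z up. Full: 0.42 to 0.60 kg, empty: 0.13 to 0.20 kg, at least one of each; name and place tell nothing of it. Contents do not shift
- case_d: one of 4 look-alike sealed blue cases, 90 (x) x 54 (y) x 40 mm high, with a solid white grip rib on the lid, 60 (x) x 16 (y), from 40 to 70 mm above the underside: pinch it across its 16 mm. Origin: centre of underside, z up. Full: 0.42 to 0.60 kg, empty: 0.13 to 0.20 kg, at least one of each; name and place tell nothing of it. Contents do not shift
- tray_green: the green tray, for full cases, on the left or right: fixed, open, outside 208 (x) x 123 (y) x 30 mm high, walls and floor 4 thick (inside 200 x 115, floor 4 above the table). Origin: centre of underside. Takes up to 3 cases side by side, each lying across it (case x along tray y), e.g. at tray x -64, 0 and 64
- tray_orange: the orange tray, for empty cases, on the left or right: fixed, open, outside 208 (x) x 123 (y) x 30 mm high, walls and floor 4 thick (inside 200 x 115, floor 4 above the table). Origin: centre of underside. Takes up to 3 cases side by side, each lying across it (case x along tray y), e.g. at tray x -64, 0 and 64
- tin: a small round aluminium tin, diameter 36, height 28, standing among the cases; sizes in mm; a bystander, leave it alone
- screwdriver: a screwdriver with a yellow handle, 170 long, lying beyond the cases; origin under the middle of its length, roughly; sizes in mm; a bystander, leave it alone
- clip_black: a black test clip, about 140 long and 16 high, lying beyond the cases; sizes in mm; a bystander, leave it alone
- clip_pink: a pink test clip, about 140 long and 16 high, lying beyond the cases; sizes in mm; a bystander, leave it alone
- meter: a black handheld meter, 140 x 75 x 40, lying on the left beyond the trays; sizes in mm; a bystander, leave it alone
- spool: a white and grey solder spool, diameter 60, height 40, standing on the right beyond the trays; sizes in mm; a bystander, leave it alone

How it is judged:
By the outcome, as a careful person would: the job done as asked, in the order asked, and still so for the second after the job is handed in, with the robot touching nothing.
It also fails if it takes over 69 s, if anything falls off the work surface, if the arm or the gripper's body presses on something with over 40 N, if the wrist force passes 120 N, or if a joint passes its speed limit or range.

## Working session

There is one attempt and no reset: what is moved stays moved. The work goes in short steps, Python scripts to look and compute and a tool call to move; the robot and the scene stay as the last step left them, time stands still between calls to the robot, and variables do not carry over. Pictures are saved under pics/ and viewed, and the job is handed in when it is done.

Besides the shell and the picture viewer there is one more tool, called after ">>>" as a command line: name --pt "numbers of a row" for each row, then --argument value for the rest. carry_out: Moves the arm, as the interface text tells. Its arguments: {"type":"object","properties":{"plan":{"type":"array","items":{"type":"array","items":{"type":"number"}}},"newtons":{"type":"number"}},"required":["plan"]}

```bash
mkdir -p pics; ls; python3 - <<'E'
from workcell import robot, snapshot, calibration
import cv2,numpy as np
s=robot.observe(); print(s)
for n in("top","scene"):
    cv2.imwrite(f"pics/{n}0.png",snapshot(n)[:,:,::-1]); 
    c=calibration(n); print(n,c)
E
```

```text
pics
{'time_s': 0.0, 'joint_positions': array([ 1.34899017e+00,  2.13340241e-01, -3.50811346e-02,  1.32350901e+00,
        9.24714825e-06,  1.57082081e+00]), 'dq': array([ 0.00042388, -0.001131  , -0.00121058,  0.00117349, -0.00071939,
        0.00137148]), 'tau': array([ 7.41860749e-04, -6.86156631e+01,  4.87125957e+01,  1.73708569e-02,
        1.44626656e-04, -1.70272210e-05]), 'tcp_pos': array([0.10991474, 0.48740404, 0.23081538]), 'ee_rot': array([-1.56489764,  0.17429371, -0.17408175]), 'ft_force': array([-1.04304937,  0.05356221, -0.56947322]), 'moment': array([ 0.00118744,  0.02815451, -0.08757731]), 'width': 0.0857127296346927}
top {'vertical_fov': 51.24440263921635, 'cx': 320.6741040032329, 'cy': 203.07813756843763, 'R': array([[ 0.00621791, -0.99996796, -0.00504137],
       [-0.99762828, -0.0058576 , -0.06858215],
       [ 0.06855042,  0.00545585, -0.99763273]]), 't': array([-0.00499026,  0.60580507,  1.03559725])}
scene {'vertical_fov': 42.919664396498916, 'cx': 317.5366077007877, 'cy': 205.38248166462685, 'R': array([[ 0.7278835 ,  0.6854417 , -0.01884898],
       [ 0.3577382 , -0.40305306, -0.84236074],
       [-0.58498631,  0.60639749, -0.53858435]]), 't': array([-0.43285931, -0.20532983,  1.44864252])}
```

View pics/top0.png

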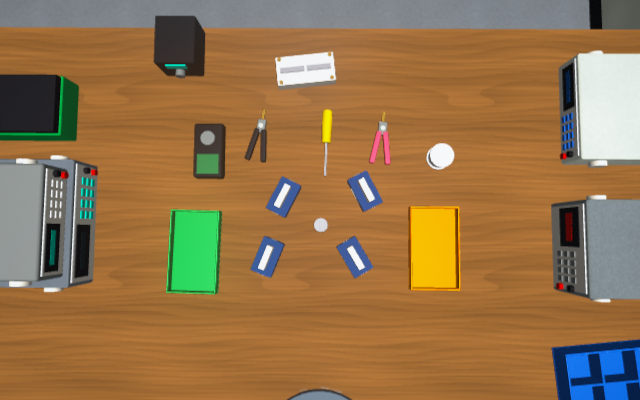

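View pics/scene0.png

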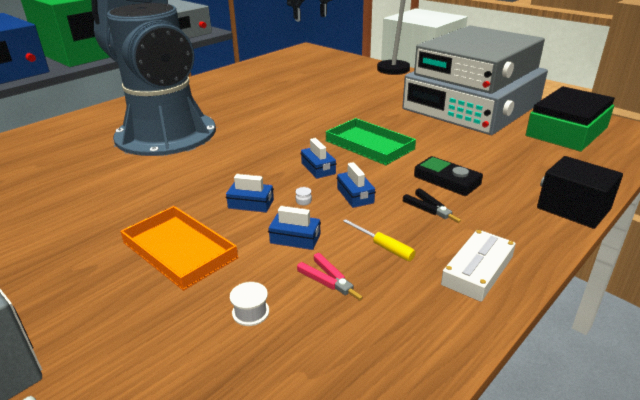

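The top view shows the four cases at about (284,197), (364,191), (267,257) and (354,257). The tin is at (320,225), the green tray at (194,251) on the left and the orange tray at (435,249) on the right. The arm is out of frame.

```bash
cat > h.py <<'E'
import numpy as np, cv2
from scipy.spatial.transform import Rotation as Rn
from workcell import robot, snapshot, calibration
def cast(c,uv,z,H=400):
    f=H/2/np.tan(np.radians(c["vertical_fov"])/2)
    uv=np.atleast_2d(uv).astype(float)
    d=np.c_[(uv[:,0]-c["cx"])/f,(uv[:,1]-c["cy"])/f,np.ones(len(uv))]@c["R"]
    o=-np.array(c["R"]).T@c["t"]
    return (o+d*((z-o[2])/d[:,2])[:,None])[:,:2]
def comps(mask,lo,hi):
    n,l,st,ce=cv2.connectedComponentsWithStats(mask.astype(np.uint8))
    return [(l==i) for i in range(1,n) if lo<st[i,4]<hi]
def rect(c,m,z):
    """min-area rectangle of mask's outline on plane z: centre mm, long side, short side, angle of long axis deg"""
    cn=max(cv2.findContours(m.astype(np.uint8),0,cv2.CHAIN_APPROX_NONE)[0],key=cv2.contourArea)
    p=(cast(c,cn[:,0],z)*1000).astype(np.float32)
    b=cv2.boxPoints(cv2.minAreaRect(p)); e1=b[1]-b[0]; e2=b[2]-b[1]
    if np.linalg.norm(e1)<np.linalg.norm(e2): e1,e2=e2,e1
    return b.mean(0).round(1),round(float(np.linalg.norm(e1)),1),round(float(np.linalg.norm(e2)),1),round(float(np.degrees(np.arctan2(e1[1],e1[0]))%180),1)
def masks(im):
    h=cv2.cvtColor(im,cv2.COLOR_RGB2HSV).astype(int); H,S,V=h[...,0],h[...,1],h[...,2]
    return dict(white=(S<50)&(V>170),blue=(H>105)&(H<125)&(S>120),green=(H>50)&(H<80)&(S>150),orange=(H>13)&(H<24)&(S>220)&(V>150))
def go(x,y,z,yaw):
    """shift (mm) in tool axes and turn (rad about tool y) to bring TCP to x,y,z m pointing down with tool x (rib axis) at yaw deg (mod 180)"""
    s=robot.observe(); R=Rn.from_rotvec(s["ee_rot"]); M=R.as_matrix()
    d=M.T@(np.array([x,y,z])-s["tcp_pos"])*1000
    yw=np.radians(yaw); best=None
    for k in(0,np.pi):
        tx=np.array([np.cos(yw+k),np.sin(yw+k),0]); ty=np.array([0,0,-1.]); T=np.c_[tx,ty,np.cross(tx,ty)]
        r=Rn.from_matrix(M.T@T).as_rotvec()
        if best is None or np.linalg.norm(r)<np.linalg.norm(best): best=r
        print("  alt turn",r.round(3))
    print("shift",d.round(1),"turn",best.round(3),"q6",s["joint_positions"][5].round(3),"q1",s["joint_positions"][0].round(3))
    return d,best
E
python3 - <<'E'
from h import *
im=cv2.imread("pics/top0.png")[:,:,::-1].copy(); c=calibration("top"); m=masks(im)
near=cv2.dilate(m["blue"].astype(np.uint8),np.ones((5,5)))>0
print("blue");[print(rect(c,k,.04)) for k in comps(m["blue"],200,2000) if print(np.argwhere(k).mean(0)[::-1].round()) is None]
print("white");
for k in comps(m["white"],60,400): print(np.argwhere(k).mean(0)[::-1].round(),k.sum(),rect(c,k,.07))
for t in("green","orange"):
  for k in comps(m[t],1500,9000): print(t,rect(c,k,.03))
s=robot.observe();print(Rn.from_rotvec(s["ee_rot"]).as_matrix().round(3))
w=calibration("wrist");print(w); cv2.imwrite("pics/w0.png",snapshot("wrist")[:,:,::-1])
g=cv2.resize(im[165:300,240:400],None,fx=5,fy=5*.88,interpolation=0); cv2.imwrite("pics/z.png",g[:,:,::-1])
E
```

```text
blue
[364. 191.]
(array([ 636.8, -110.6], dtype=float32), 86.3, 51.7, 27.6)
[283. 197.]
(array([621.2,  92.7], dtype=float32), 86.0, 51.4, 154.1)
[267. 256.]
(array([472.1, 130.4], dtype=float32), 87.4, 51.9, 158.4)
[354. 256.]
(array([473. , -85.3], dtype=float32), 86.3, 50.7, 30.8)
white
[577. 108.] 134 (array([ 843.9, -626. ], dtype=float32), 241.7, 3.6, 179.9)
[325. 159.] 63 (array([710.1, -12. ], dtype=float32), 78.7, 4.4, 177.9)
[ 24. 161.] 87 (array([702.4, 722. ], dtype=float32), 42.0, 12.3, 90.3)
[ 73. 224.] 179 (array([552.1, 595. ], dtype=float32), 284.7, 3.7, 180.0)
[ 43. 222.] 178 (array([553.9, 667.6], dtype=float32), 260.7, 4.0, 0.0)
[366. 189.] 164 (array([ 637.5, -111.5], dtype=float32), 60.7, 16.3, 26.5)
[282. 195.] 166 (array([621.4,  93. ], dtype=float32), 59.7, 16.0, 152.6)
[599. 197.] 65 (array([ 621. , -669.7], dtype=float32), 33.8, 9.7, 90.3)
[585. 248.] 122 (array([ 498.1, -632.9], dtype=float32), 211.6, 3.2, 179.9)
[320. 225.] 154 (array([550.8,  -1.5], dtype=float32), 31.3, 31.2, 90.4)
[265. 257.] 166 (array([471.6, 131.2], dtype=float32), 59.6, 15.7, 158.3)
[355. 257.] 171 (array([472.8, -85.5], dtype=float32), 60.3, 16.4, 31.3)
[ 17. 283.] 100 (array([405.4, 722.5], dtype=float32), 41.2, 11.8, 90.4)
[ 51. 289.] 70 (array([392.9, 640.1], dtype=float32), 36.2, 9.4, 90.4)
green (array([846.6, 721. ], dtype=float32), 194.1, 164.2, 90.3)
green (array([483.3, 317.1], dtype=float32), 205.0, 123.8, 178.6)
orange (array([ 495.6, -286.1], dtype=float32), 208.8, 123.5, 179.9)
[[ 0.976 -0.     0.22 ]
 [-0.22  -0.001  0.976]
 [ 0.    -1.    -0.001]]
{'vertical_fov': 63.62327515127935, 'cx': 315.7089999968666, 'cy': 195.47390442877932, 'R': array([[ 2.19203907e-01,  9.75678882e-01, -6.05048079e-04],
       [ 9.31152944e-01, -2.09015070e-01,  2.98775661e-01],
       [ 2.91382639e-01, -6.60561845e-02, -9.54323183e-01]]), 't': array([-0.49892749, -0.03884966,  0.37972772])}
```

View pics/z.png

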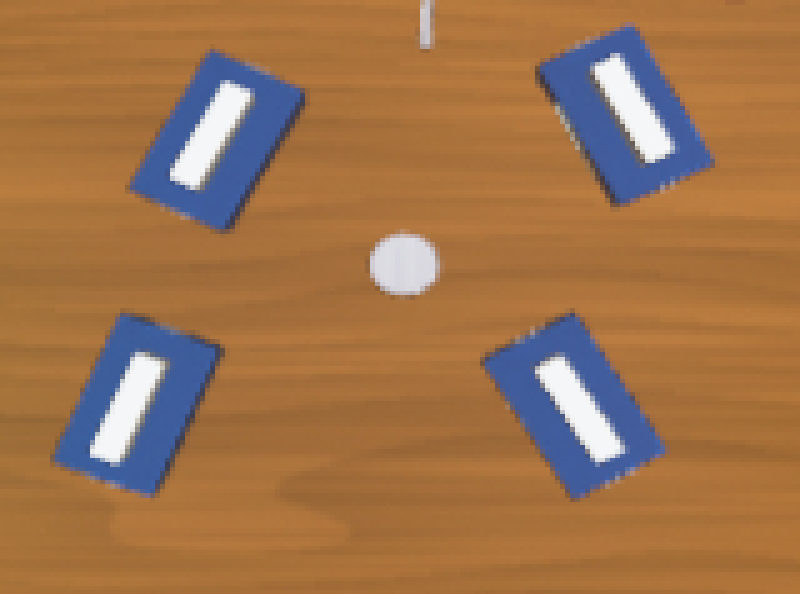

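View pics/w0.png

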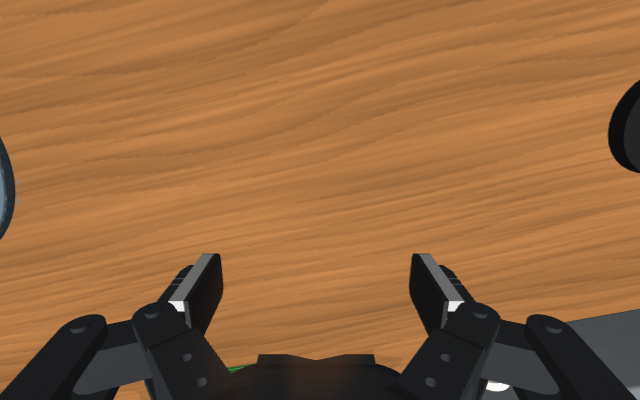

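```bash
python3 - <<'E'
from h import *
go(.4718,.1308,.15,158.4)
E
```

```text
alt turn [ 0.000e+00 -2.986e+00 -1.000e-03]
  alt turn [0.001 0.155 0.   ]
shift [ 431.5   81.2 -268.3] turn [0.001 0.155 0.   ] q6 1.571 q1 1.349
```

>>> carry_out --pt "43 8 -27 0 0.03 0 0.45" --pt "86 16 -54 0 0.06 0 0.45" --pt "129 24 -81 0 0.09 0 0.45" --pt "172 32 -108 0 0.12 0 0.45" --pt "215 40 -135 0 0.155 0 0.45" --newtons 60

```text
time_s: 0.65
tcp_pos: [0.286, 0.312, 0.1921]
ee_rot: [-1.55, 0.296, -0.296]
ft_force: [0.7, 1.0, -0.1]
width: 0.0471
```

```bash
python3 - <<'E'
from h import *
go(.4718,.1308,.15,158.4); print(robot.observe())
E
```

```text
alt turn [-0.     3.141 -0.   ]
  alt turn [-0.    -0.001  0.   ]
shift [239.5  42.1 -99.9] turn [-0.    -0.001  0.   ] q6 1.206 q1 0.829
{'time_s': 0.65, 'joint_positions': array([ 8.28864335e-01,  6.77158544e-02, -3.04067856e-01,  1.19889573e+00,
        1.23170184e-05,  1.20646776e+00]), 'dq': array([-1.15942783, -0.05667319, -0.26184756, -0.21106567, -0.00205395,
       -0.79596468]), 'tau': array([ 16.24327898, -56.91552758,  47.42355466,   2.13044487,
         0.07630765,   2.12972917]), 'tcp_pos': array([0.28596593, 0.31197816, 0.19208158]), 'ee_rot': array([-1.55031251,  0.29620564, -0.29628603]), 'ft_force': array([ 0.68640791,  1.03754084, -0.08241483]), 'moment': array([ 0.09833217, -0.00576982, -0.02318786]), 'width': 0.047129293943998715}
```

```bash
cat >> h.py <<'E'
import json
def T0():
    s=robot.observe(); return np.array(s["tcp_pos"]),Rn.from_rotvec(s["ee_rot"])
def save(p,R): json.dump([list(p),list(R.as_rotvec())],open("cmd.json","w"))
def load():
    p,r=json.load(open("cmd.json")); return np.array(p),Rn.from_rotvec(r)
def adv(row):
    p,R=load(); save(p+R.apply(np.array(row[:3])/1000),R*Rn.from_rotvec(row[3:6]))
def goc(x,y,z,yaw,n=5):
    """rows from the tracked commanded pose to the target; prints total and how many rows it needs"""
    p,R=load(); M=R.as_matrix(); d=M.T@(np.array([x,y,z])-p)*1000; yw=np.radians(yaw); c=[]
    for k in(0,np.pi):
        tx=np.array([np.cos(yw+k),np.sin(yw+k),0]); ty=np.array([0,0,-1.]); c.append(Rn.from_matrix(M.T@np.c_[tx,ty,np.cross(tx,ty)]).as_rotvec())
    c.sort(key=np.linalg.norm)
    s=robot.observe()
    print("shift",d.round(1),"turn",c[0].round(3),"alt",c[1].round(3),"rows",round(max(np.linalg.norm(d)/50,np.linalg.norm(c[0])/.15),1),"lag mm",((s["tcp_pos"]-p)*1000).round(1),"t",s["time_s"],"q6",s["joint_positions"][5].round(2),"lag rot",(R.inv()*Rn.from_rotvec(s["ee_rot"])).as_rotvec().round(3))
E
python3 - <<'E'
from h import *
save([.11,.488,.231],Rn.from_rotvec(robot.observe()["ee_rot"])); 
# nominal start: down, tool x at 1.349-pi/2
y=1.349-np.pi/2; tx=np.array([np.cos(y),np.sin(y),0]);ty=np.array([0,0,-1.])
save([.11,.488,.231],Rn.from_matrix(np.c_[tx,ty,np.cross(tx,ty)]))
adv([215,40,-135,0,.155,0]); goc(.4718,.1308,.15,158.4)
E
```

```text
shift [234.6  41.  -98.8] turn [ 0.  0. -0.] alt [-0.    -3.141 -0.   ] rows 5.2 lag mm [-4.1  3.   1.1] t 0.65 q6 1.21 lag rot [ 0.     0.001 -0.   ]
```

>>> carry_out --pt "45 8 -19 0 0 0 0.45" --pt "90 16 -38 0 0 0 0.45" --pt "135 24 -57 0 0 0 0.45" --pt "180 32 -76 0 0 0 0.45" --pt "225 40 -95 0 0 0 0.45"

```text
time_s: 1.15
tcp_pos: [0.4605, 0.1407, 0.1521]
ee_rot: [-1.55, 0.296, -0.296]
ft_force: [0.2, 1.7, -0.3]
width: 0.047
```

```bash
python3 - <<'E'
from h import *
adv([225,40,-95,0,0,0]); goc(.4718,.1308,.1,158.4)
E
```

```text
shift [ 9.6 51.  -3.8] turn [ 0.  0. -0.] alt [-0.    -3.141 -0.   ] rows 1.0 lag mm [-3.8  2.8  1.1] t 1.15 q6 0.67 lag rot [ 0.  0. -0.]
```

>>> carry_out --pt "5 20 -2 0 0 0 0.45" --pt "10 31 -4 0 0 0 0.45" --pt "10 31 -4 0 0 0 0.45"

```text
time_s: 1.45
tcp_pos: [0.4662, 0.1347, 0.12]
ee_rot: [-1.552, 0.298, -0.294]
ft_force: [0.0, -0.3, 0.1]
width: 0.0469
```

```bash
python3 - <<'E'
from h import *
adv([10,31,-4,0,0,0]); goc(.4718,.1308,.046,158.4)
c=calibration("wrist"); im=snapshot("wrist"); cv2.imwrite("pics/w1.png",im[:,:,::-1]); m=masks(im)
for k in comps(m["white"],300,90000): print(np.argwhere(k).mean(0)[::-1].round(),k.sum(),rect(c,k,.07))
E
```

```text
shift [-0.4 74.   0.2] turn [ 0.  0. -0.] alt [-0.    -3.141 -0.   ] rows 1.5 lag mm [-5.9  4.2 -0. ] t 1.45 q6 0.66 lag rot [-0.002  0.     0.002]
[315. 223.] 2061 (array([469.2, 132.1], dtype=float32), 59.0, 15.6, 159.0)
[ 37. 329.] 1512 (array([470.8, -83.8], dtype=float32), 59.0, 16.5, 30.8)
```

View pics/w1.png

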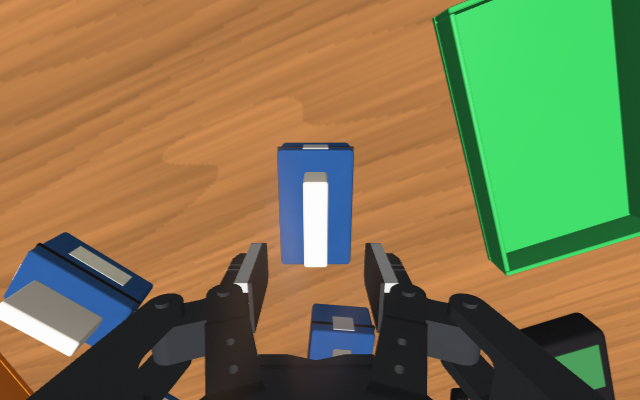

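```bash
python3 - <<'E'
from h import *
print(robot.observe()["dq"].round(3),robot.observe()["tcp_pos"]); go(.4705,.1316,.045,158.6)
E
```

```text
[ 0.017 -0.02   0.019  0.014 -0.     0.001] [0.46636646 0.13531395 0.12102466]
  alt turn [2.000e-03 3.139e+00 1.000e-03]
  alt turn [ 0.001 -0.003 -0.001]
shift [ 5.3 76.  -1.9] turn [ 0.001 -0.003 -0.001] q6 0.659 q1 0.282
```

>>> carry_out --pt "2 25 -1 0 0 0 0.45" --pt "4 45 -2 0 0 0 0.45" --pt "5 60 -2 0 0 0 0.45" --pt "5 60 -2 0 0 0 0.45"

```text
time_s: 1.9
tcp_pos: [0.4699, 0.1321, 0.0608]
ee_rot: [-1.551, 0.296, -0.293]
ft_force: [-0.6, -0.4, 0.9]
width: 0.0468
```

```bash
python3 - <<'E'
from h import *
go(.4705,.1316,.045,158.6)
im=snapshot("wrist"); cv2.imwrite("pics/w2.png",im[:,:,::-1]);print(robot.observe()["ft_force"])
E
```

```text
alt turn [2.00e-03 3.14e+00 2.00e-03]
  alt turn [ 0.001 -0.002 -0.002]
shift [ 0.8 15.8 -0.2] turn [ 0.001 -0.002 -0.002] q6 0.649 q1 0.274
[ 0.76116948  0.46377062 -0.92708655]
```

View pics/w2.png

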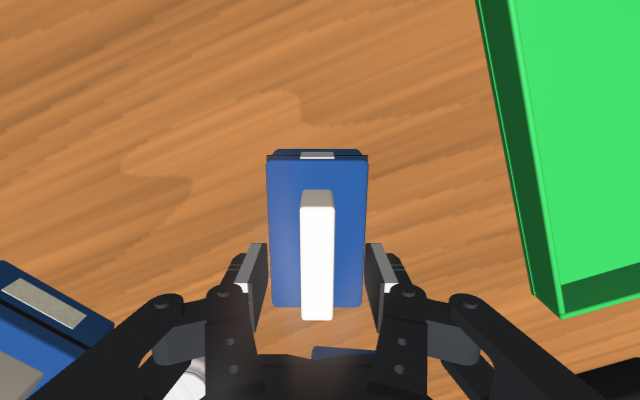

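The rib is centred between the pads, spanning columns 300–334 against pads at 267 and 365. Next I'll descend and close.

>>> carry_out --pt "1 15 0 0 0 0 0.45" --pt "1 15 0 0 0 0 0.6" --pt "1 15 0 0 0 0 1" --pt "1 15 0 0 0 0 1" --pt "1 15 0 0 0 0 1" --newtons 60

```text
time_s: 2.45
tcp_pos: [0.4726, 0.1315, 0.0477]
ee_rot: [-1.549, 0.294, -0.296]
ft_force: [-2.7, 1.2, 8.3]
width: 0.015
```

>>> carry_out --pt "0 0 0 0 0 0 1" --pt "0 0 0 0 0 0 1"

```text
time_s: 2.65
tcp_pos: [0.4726, 0.1315, 0.0477]
ee_rot: [-1.549, 0.294, -0.296]
ft_force: [-4.2, 2.3, 7.6]
width: 0.0148
```

>>> carry_out --pt "0 -20 0 0 0 0 1" --pt "0 -60 0 0 0 0 1" --pt "0 -100 0 0 0 0 1" --pt "0 -100 0 0 0 0 1" --pt "0 -100 0 0 0 0 1"

```text
time_s: 3.15
tcp_pos: [0.4726, 0.1312, 0.1474]
ee_rot: [-1.55, 0.294, -0.297]
ft_force: [0.4, 0.4, -1.7]
width: 0.0151
```

>>> carry_out --pt "0 0 0 0 0 0 1" --pt "0 0 0 0 0 0 1"

```text
time_s: 3.35
tcp_pos: [0.4713, 0.1309, 0.1453]
ee_rot: [-1.551, 0.297, -0.294]
ft_force: [0.0, 0.1, -1.1]
width: 0.0148
```

>>> carry_out --pt "0 0 0 0 0 0 1"

```text
time_s: 3.45
tcp_pos: [0.4715, 0.1309, 0.1455]
ee_rot: [-1.551, 0.297, -0.294]
ft_force: [0.5, 0.6, -1.4]
width: 0.0148
```

About 1.3 N of weight means this case is empty, so it goes to the orange tray.

```bash
python3 - <<'E'
from h import *
go(.4956-.064,-.2861,.15,90)
E
```

```text
alt turn [-1.000e-03 -1.948e+00 -2.000e-03]
  alt turn [ 2.000e-03  1.194e+00 -1.000e-03]
shift [ 116.3   -4.2 -402.4] turn [ 2.000e-03  1.194e+00 -1.000e-03] q6 0.648 q1 0.271
```

>>> carry_out --pt "12 0 -40 0 0.1 0 1" --pt "24 0 -81 0 0.23 0 1" --pt "36 0 -121 0 0.36 0 1" --pt "48 -3 -161 0 0.49 0 1" --pt "58 -4 -201 0 0.62 0 1"

```text
time_s: 3.95
tcp_pos: [0.4515, -0.0788, 0.1502]
ee_rot: [-1.426, 0.781, -0.781]
ft_force: [1.0, -0.8, -1.1]
width: 0.0148
```

```bash
python3 - <<'E'
from h import *
go(.4956-.064,-.2861,.15,90); print(robot.observe()["ft_force"])
E
```

```text
alt turn [-0.    -2.573 -0.   ]
  alt turn [ 0.     0.569 -0.   ]
shift [ 164.     0.2 -128.4] turn [ 0.     0.569 -0.   ] q6 0.829 q1 -0.173
[ 1.03991229 -0.76874294 -1.08969966]
```

>>> carry_out --pt "33 0 -26 0 0.12 0 1" --pt "66 0 -52 0 0.25 0 1" --pt "99 0 -78 0 0.38 0 1" --pt "130 0 -103 0 0.5 0 1" --pt "160 0 -126 0 0.569 0 1"

```text
time_s: 4.45
tcp_pos: [0.4323, -0.2817, 0.1499]
ee_rot: [-1.209, 1.21, -1.209]
ft_force: [1.1, 0.4, -1.4]
width: 0.0143
```

>>> carry_out --pt "0 0 0 0 0 0 1" --pt "0 0 0 0 0 0 1"

```text
time_s: 4.65
tcp_pos: [0.4326, -0.2803, 0.1497]
ee_rot: [-1.211, 1.207, -1.205]
ft_force: [1.0, 0.3, -2.2]
width: 0.0149
```

```bash
python3 - <<'E'
from h import *
go(.4956-.064,-.2861,.06,90); print(robot.observe()["ft_force"])
c=calibration("wrist"); im=snapshot("wrist"); cv2.imwrite("pics/w3.png",im[:,:,::-1]); m=masks(im)
for k in comps(m["orange"],3000,200000): print(k.sum(),rect(c,k,.03))
c=calibration("top"); im=snapshot("top"); cv2.imwrite("pics/t3.png",im[:,:,::-1])
E
```

```text
alt turn [-1.000e-03 -3.138e+00 -2.000e-03]
  alt turn [ 0.001  0.004 -0.001]
shift [ 5.9 89.7 -0.9] turn [ 0.001  0.004 -0.001] q6 0.992 q1 -0.575
[ 1.00826797  0.31066143 -2.15176282]
```

View pics/w3.png

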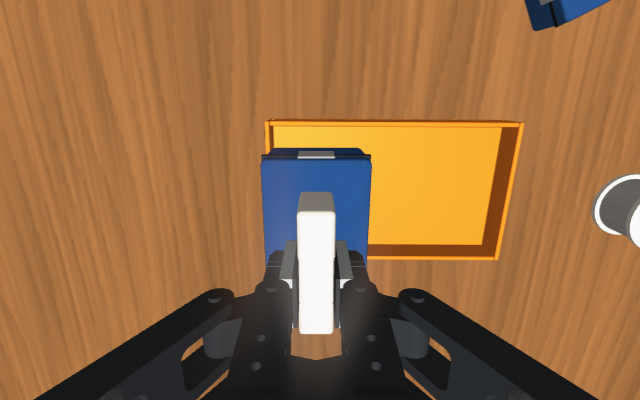

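View pics/t3.png

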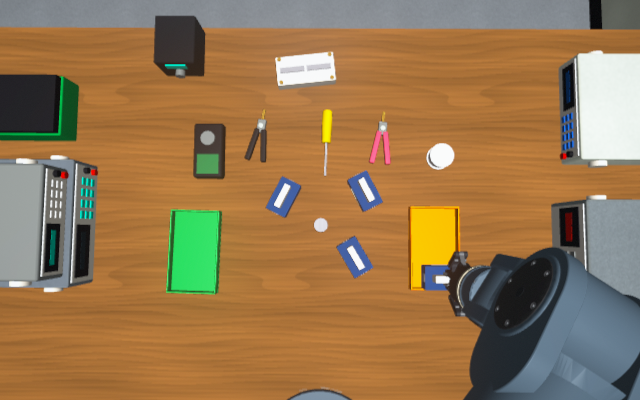

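Held case is aligned with the tray. I'll cast the visible rim corners, top inner/outer edges in the wrist view at (268,121), (521,123) and (498,259), to check the tray pose.

```bash
python3 - <<'E'
from h import *
c=calibration("wrist"); print((cast(c,[(266,121),(522,123),(498,260)],.03)*1000).round(1))
c=calibration("top"); print((cast(c,[(409,207),(459,206.5),(410,290),(461,290)],.03)*1000).round(1))
E
```

```text
[[ 392.4 -223.7]
 [ 596.6 -223.8]
 [ 598.9 -345.9]]
[[ 596.6 -222.8]
 [ 598.6 -348. ]
 [ 391.  -223.6]
 [ 391.9 -349.5]]
```

>>> carry_out --pt "5 30 -1 0 0 0 1" --pt "5 60 -1 0 0 0 1" --pt "5 80 -1 0 0 0 1" --pt "5 88 -1 0 0 0 1" --pt "5 92 -1 0 0 0 1"

```text
time_s: 5.25
tcp_pos: [0.4322, -0.2841, 0.0581]
ee_rot: [-1.212, 1.205, -1.204]
ft_force: [0.2, -0.1, -1.3]
width: 0.0146
```

>>> carry_out --pt "0 3 0 0 0 0 1" --pt "0 6 0 0 0 0 1"

```text
time_s: 5.45
tcp_pos: [0.4328, -0.2851, 0.0531]
ee_rot: [-1.211, 1.204, -1.206]
ft_force: [0.3, -0.1, -1.6]
width: 0.0148
```

>>> carry_out --pt "0 1 0 0 0 0 1" --pt "0 2 0 0 0 0 1" --pt "0 2 0 0 0 0 1"

```text
time_s: 5.75
tcp_pos: [0.4326, -0.2851, 0.0517]
ee_rot: [-1.211, 1.204, -1.206]
ft_force: [-4.2, 5.4, 16.4]
width: 0.0149
```

Contact is at z = 0.0517, as expected. I'll release to a partial opening and raise.

>>> carry_out --pt "0 -1 0 0 0 0 0.8" --pt "0 -1 0 0 0 0 0.5" --pt "0 -1 0 0 0 0 0.5" --pt "0 -1 0 0 0 0 0.5"

```text
time_s: 6.15
tcp_pos: [0.4322, -0.2851, 0.0514]
ee_rot: [-1.212, 1.205, -1.206]
ft_force: [-0.1, -0.7, 0.4]
width: 0.0429
```

>>> carry_out --pt "0 -15 0 0 0 0 0.5" --pt "0 -50 0 0 0 0 0.5" --pt "0 -80 0 0 0 0 0.5"

```text
time_s: 6.45
tcp_pos: [0.4318, -0.2848, 0.1324]
ee_rot: [-1.212, 1.206, -1.205]
ft_force: [0.7, -1.8, -1.5]
width: 0.0427
```

```bash
python3 - <<'E'
from h import *
im=snapshot("wrist"); cv2.imwrite("pics/w4.png",im[:,:,::-1])
go(.4729,-.0854,.13,31)
E
```

```text
alt turn [ 0.    -2.107  0.007]
  alt turn [-0.006  1.035  0.   ]
shift [-200.5    6.8   40.2] turn [-0.006  1.035  0.   ] q6 0.983 q1 -0.583
```

View pics/w4.png

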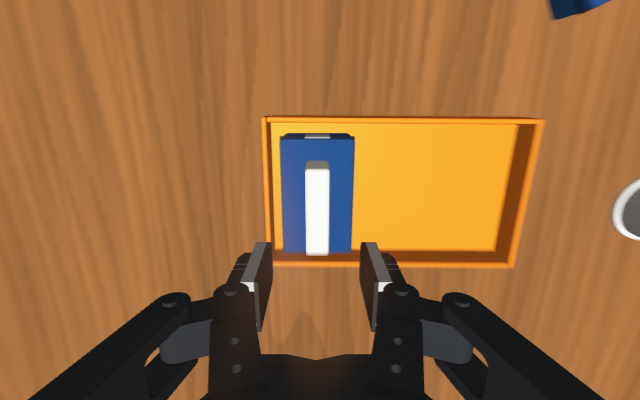

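>>> carry_out --pt "-40 2 8 0 0.15 0 0.45" --pt "-80 4 16 0 0.3 0 0.45" --pt "-120 4 24 0 0.45 0 0.45" --pt "-160 4 32 0 0.6 0 0.45" --pt "-190 4 38 0 0.75 0 0.45"

```text
time_s: 7.0
tcp_pos: [0.4692, -0.0932, 0.1273]
ee_rot: [-0.78, 1.714, -1.714]
ft_force: [-0.2, -0.6, 0.6]
width: 0.0473
```

```bash
python3 - <<'E'
from h import *
go(.4729,-.0854,.11,31)
E
```

```text
alt turn [-0.    -2.829  0.   ]
  alt turn [-0.     0.313 -0.   ]
shift [-8.3 17.3 -2.4] turn [-0.     0.313 -0.   ] q6 2.091 q1 -0.196
```

>>> carry_out --pt "-4 10 -1 0 0.15 0 0.45" --pt "-7 17 -2 0 0.3 0 0.45" --pt "-7 17 -2 0 0.313 0 0.45" --pt "-7 17 -2 0 0.313 0 0.45"

```text
time_s: 7.4
tcp_pos: [0.4721, -0.0885, 0.1104]
ee_rot: [-0.54, 1.91, -1.91]
ft_force: [0.5, 0.2, 0.2]
width: 0.0469
```

```bash
python3 - <<'E'
from h import *
c=calibration("wrist"); im=snapshot("wrist"); cv2.imwrite("pics/w5.png",im[:,:,::-1]); m=masks(im)
for k in comps(m["white"],600,90000): print(np.argwhere(k).mean(0)[::-1].round(),k.sum(),rect(c,k,.07))
go(.4729,-.0854,.05,31)
E
```

```text
[517.  25.] 1560 (array([ 619.3, -118.9], dtype=float32), 23.6, 15.7, 27.8)
[262.  34.] 2615 (array([547.3, -10.4], dtype=float32), 28.8, 27.4, 73.7)
[310. 220.] 2287 (array([471.4, -85.5], dtype=float32), 58.7, 15.3, 30.7)
  alt turn [-0.    -3.132  0.   ]
  alt turn [-0.     0.009 -0.   ]
shift [-2.3 60.6 -2.5] turn [-0.     0.009 -0.   ] q6 2.406 q1 -0.186
```

View pics/w5.png

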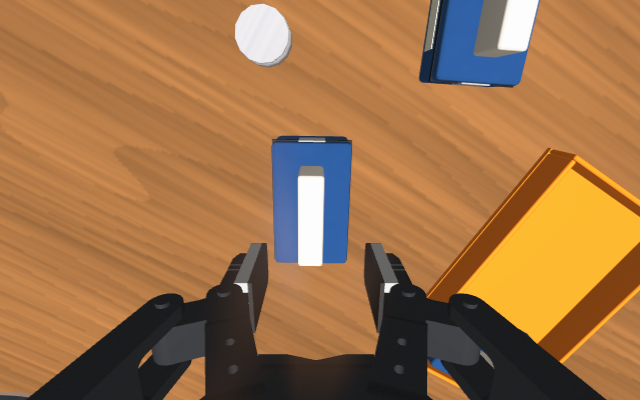

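Rib at (310,220), 6 px off the pad centre, which matches the 2–3 mm correction.

>>> carry_out --pt "-1 25 -2 0 0.009 0 0.45" --pt "-2 48 -2 0 0.009 0 0.45" --pt "-2 60 -2 0 0.009 0 0.55" --pt "-2 60 -2 0 0.009 0 0.65" --pt "-2 60 -2 0 0.009 0 1"

```text
time_s: 7.95
tcp_pos: [0.4732, -0.0859, 0.0511]
ee_rot: [-0.528, 1.917, -1.918]
ft_force: [-1.3, 2.4, 2.1]
width: 0.0167
```

>>> carry_out --pt "0 0 0 0 0 0 1" --pt "0 0 0 0 0 0 1" --pt "0 0 0 0 0 0 1"

```text
time_s: 8.25
tcp_pos: [0.4732, -0.0857, 0.0509]
ee_rot: [-0.528, 1.918, -1.918]
ft_force: [-0.7, 0.7, 2.5]
width: 0.015
```

>>> carry_out --pt "0 -20 0 0 0 0 1" --pt "0 -60 0 0 0 0 1" --pt "0 -100 0 0 0 0 1" --pt "0 -100 0 0 0 0 1" --pt "0 -100 0 0 0 0 1"

```text
time_s: 8.75
tcp_pos: [0.4734, -0.0857, 0.1509]
ee_rot: [-0.527, 1.917, -1.918]
ft_force: [1.2, 0.2, -2.1]
width: 0.0149
```

>>> carry_out --pt "0 0 0 0 0 0 1" --pt "0 0 0 0 0 0 1"

```text
time_s: 8.95
tcp_pos: [0.4721, -0.0855, 0.1492]
ee_rot: [-0.53, 1.92, -1.918]
ft_force: [-0.5, 0.5, -0.8]
width: 0.0146
```

>>> carry_out --pt "0 0 0 0 0 0 1"

```text
time_s: 9.05
tcp_pos: [0.4723, -0.0855, 0.1495]
ee_rot: [-0.53, 1.92, -1.918]
ft_force: [1.1, -0.4, -2.0]
width: 0.0146
```

```bash
python3 - <<'E'
from h import *
go(.4833-.064,.3171,.15,88.6)
go(.495,-.2855,.15,90)
E
```

```text
alt turn [-1.000e-03  2.133e+00  2.000e-03]
  alt turn [ 2.000e-03 -1.009e+00  1.000e-03]
shift [-1.606e+02 -3.000e-01 -3.730e+02] turn [ 2.000e-03 -1.009e+00  1.000e-03] q6 2.425 q1 -0.179
  alt turn [-1.000e-03  2.108e+00  2.000e-03]
  alt turn [ 2.000e-03 -1.033e+00  1.000e-03]
shift [ 82.9  -0.6 183.4] turn [ 2.000e-03 -1.033e+00  1.000e-03] q6 2.425 q1 -0.179
```

A mean of about -1.6 N again means empty. This one goes to the middle orange slot.

>>> carry_out --pt "16 0 36 0 -0.15 0 1" --pt "32 0 72 0 -0.3 0 1" --pt "48 0 108 0 -0.45 0 1" --pt "64 0 142 0 -0.6 0 1" --pt "79 0 176 0 -0.75 0 1"

```text
time_s: 9.55
tcp_pos: [0.4947, -0.2788, 0.1498]
ee_rot: [-1.061, 1.416, -1.415]
ft_force: [1.0, 0.2, -1.3]
width: 0.0145
```

```bash
python3 - <<'E'
from h import *
go(.495,-.2855,.1,90)
E
```

```text
alt turn [1.000e-03 2.857e+00 1.000e-03]
  alt turn [ 0.001 -0.284 -0.   ]
shift [ 6.4 49.8  2.2] turn [ 0.001 -0.284 -0.   ] q6 1.342 q1 -0.513
```

>>> carry_out --pt "3 0 1 0 -0.14 0 1" --pt "4 0 1 0 -0.284 0 1" --pt "4 15 1 0 -0.284 0 1" --pt "4 30 1 0 -0.284 0 1" --pt "4 30 1 0 -0.284 0 1"

```text
time_s: 10.05
tcp_pos: [0.4936, -0.2807, 0.1181]
ee_rot: [-1.207, 1.217, -1.211]
ft_force: [-1.2, 0.3, -1.8]
width: 0.0146
```

```bash
python3 - <<'E'
from h import *
im=snapshot("wrist"); cv2.imwrite("pics/w6.png",im[:,:,::-1])
go(.495,-.2855,.055,90)
E
```

```text
alt turn [2.000e-03 3.135e+00 3.000e-03]
  alt turn [ 0.002 -0.007 -0.001]
shift [ 4.6 64.4  1. ] turn [ 0.002 -0.007 -0.001] q6 1.06 q1 -0.517
```

View pics/w6.png

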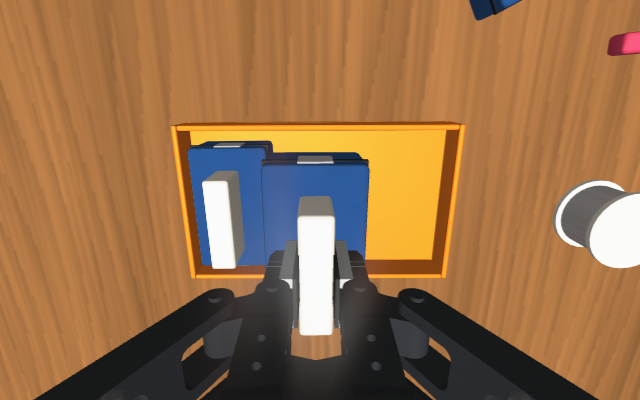

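The held case is central over the tray, and the first case's rib is at (222,220). I'll bias 1–2 mm away from it and lower.

>>> carry_out --pt "4 20 2 0 -0.007 0 1" --pt "5 45 2.5 0 -0.007 0 1" --pt "5 55 2.5 0 -0.007 0 1" --pt "5 61 2.5 0 -0.007 0 1" --pt "5 63 2.5 0 -0.007 0 1"

```text
time_s: 10.6
tcp_pos: [0.4975, -0.2864, 0.0577]
ee_rot: [-1.209, 1.209, -1.209]
ft_force: [-0.5, 0.5, -1.6]
width: 0.0147
```

>>> carry_out --pt "0 1 0 0 0 0 1" --pt "0 2 0 0 0 0 1"

```text
time_s: 10.8
tcp_pos: [0.4979, -0.2866, 0.0562]
ee_rot: [-1.209, 1.208, -1.21]
ft_force: [0.3, 0.5, -1.6]
width: 0.0145
```

>>> carry_out --pt "0 1 0 0 0 0 1" --pt "0 2 0 0 0 0 1" --pt "0 2 0 0 0 0 1"

```text
time_s: 11.1
tcp_pos: [0.4977, -0.2867, 0.0549]
ee_rot: [-1.209, 1.208, -1.21]
ft_force: [-7.5, 3.0, 17.4]
width: 0.0143
```

Contact at 0.0549. Release and retreat.

>>> carry_out --pt "0 -1 0 0 0 0 0.8" --pt "0 -1 0 0 0 0 0.55" --pt "0 -1 0 0 0 0 0.55" --pt "0 -1 0 0 0 0 0.55"

```text
time_s: 11.5
tcp_pos: [0.4974, -0.2864, 0.0544]
ee_rot: [-1.209, 1.209, -1.209]
ft_force: [0.6, 1.1, -0.2]
width: 0.0385
```

>>> carry_out --pt "0 -15 0 0 0 0 0.5" --pt "0 -50 0 0 0 0 0.5" --pt "0 -80 0 0 0 0 0.5"

```text
time_s: 11.8
tcp_pos: [0.4971, -0.2863, 0.1354]
ee_rot: [-1.21, 1.209, -1.208]
ft_force: [0.2, -0.3, -0.1]
width: 0.0426
```

```bash
python3 - <<'E'
from h import *
im=snapshot("wrist"); cv2.imwrite("pics/w7.png",im[:,:,::-1])
go(.637,-.111,.13,26.8)
E
```

```text
alt turn [-0.    -2.038  0.007]
  alt turn [-0.006  1.104 -0.   ]
shift [-176.3   10.6  138. ] turn [-0.006  1.104 -0.   ] q6 1.048 q1 -0.522
```

View pics/w7.png

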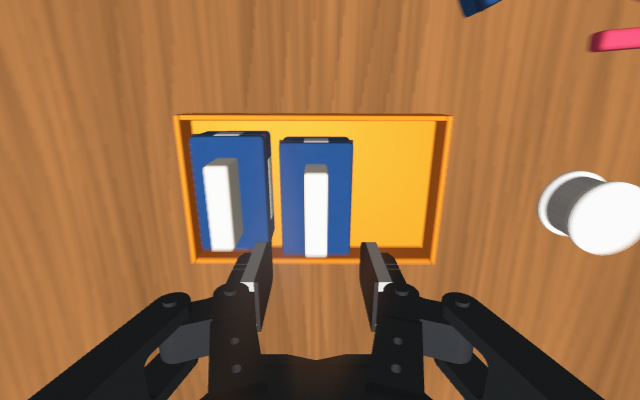

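Both cases stand in the orange tray with a clear gap. Next is the far-right case.

>>> carry_out --pt "-29 1 23 0 0.14 0 0.45" --pt "-58 3 46 0 0.29 0 0.45" --pt "-88 5 69 0 0.44 0 0.45" --pt "-117 5 92 0 0.58 0 0.45" --pt "-146 5 114 0 0.73 0 0.45"

```text
time_s: 12.35
tcp_pos: [0.6121, -0.139, 0.1291]
ee_rot: [-0.767, 1.727, -1.727]
ft_force: [1.1, 0.3, 0.1]
width: 0.0468
```

```bash
python3 - <<'E'
from h import *
go(.637,-.111,.115,26.8)
E
```

```text
alt turn [ 0.    -2.774 -0.   ]
  alt turn [0.    0.368 0.   ]
shift [-37.5  14.1  -0.4] turn [0.    0.368 0.   ] q6 2.083 q1 -0.223
```

>>> carry_out --pt "-15 5 0 0 0.13 0 0.45" --pt "-28 10 0 0 0.26 0 0.45" --pt "-35 14 0 0 0.368 0 0.45" --pt "-35 14 0 0 0.368 0 0.45" --pt "-35 14 0 0 0.368 0 0.45"

```text
time_s: 12.85
tcp_pos: [0.6344, -0.1144, 0.1152]
ee_rot: [-0.476, 1.956, -1.956]
ft_force: [-1.0, -1.3, -0.2]
width: 0.047
```

```bash
python3 - <<'E'
from h import *
c=calibration("wrist"); im=snapshot("wrist"); cv2.imwrite("pics/w8.png",im[:,:,::-1]); m=masks(im)
for k in comps(m["white"],600,90000): print(np.argwhere(k).mean(0)[::-1].round(),k.sum(),rect(c,k,.07))
go(.637,-.111,.05,26.8)
E
```

```text
[230.  40.] 725 (array([705.2, -26.8], dtype=float32), 45.5, 4.7, 178.9)
[488.  15.] 808 (array([ 778.1, -140.4], dtype=float32), 22.8, 13.2, 175.7)
[555. 189.] 626 (array([ 719.1, -238. ], dtype=float32), 44.2, 30.0, 6.5)
[311. 214.] 2198 (array([ 636.4, -110.7], dtype=float32), 58.7, 15.6, 28.0)
[604. 211.] 4773 (array([ 720.6, -270. ], dtype=float32), 51.7, 45.1, 44.1)
[137. 225.] 1656 (array([580.7, -16.6], dtype=float32), 33.6, 27.5, 153.6)
  alt turn [ 0.    -3.133  0.   ]
  alt turn [-0.     0.008  0.   ]
shift [-3.9 65.5 -2. ] turn [-0.     0.008  0.   ] q6 2.487 q1 -0.179
```

View pics/w8.png

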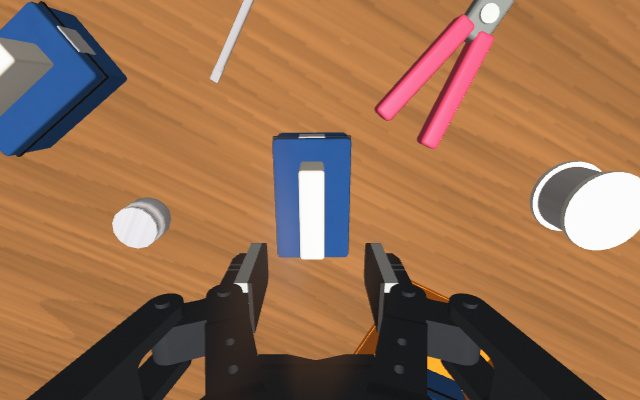

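Rib at (311,214), upright in the view. Descend and grasp.

>>> carry_out --pt "-2 25 -1 0 0 0 0.45" --pt "-3 50 -2 0 0 0 0.45" --pt "-3 65 -2 0 0 0 0.55" --pt "-3 65 -2 0 0 0 0.65" --pt "-3 65 -2 0 0 0 1"

```text
time_s: 13.4
tcp_pos: [0.6364, -0.1115, 0.0512]
ee_rot: [-0.472, 1.957, -1.957]
ft_force: [-2.9, 4.7, 2.8]
width: 0.0167
```

>>> carry_out --pt "0 0 0 0 0 0 1" --pt "0 0 0 0 0 0 1" --pt "0 0 0 0 0 0 1"

```text
time_s: 13.7
tcp_pos: [0.6367, -0.1112, 0.0512]
ee_rot: [-0.471, 1.957, -1.958]
ft_force: [-1.2, 0.9, 2.4]
width: 0.0149
```

>>> carry_out --pt "0 -20 0 0 0 0 1" --pt "0 -60 0 0 0 0 1" --pt "0 -100 0 0 0 0 1" --pt "0 -100 0 0 0 0 1" --pt "0 -100 0 0 0 0 1"

```text
time_s: 14.2
tcp_pos: [0.6368, -0.1112, 0.1509]
ee_rot: [-0.471, 1.956, -1.958]
ft_force: [-0.1, -1.3, -5.8]
width: 0.0146
```

>>> carry_out --pt "0 0 0 0 0 0 1" --pt "0 0 0 0 0 0 1"

```text
time_s: 14.4
tcp_pos: [0.6355, -0.111, 0.1488]
ee_rot: [-0.475, 1.96, -1.957]
ft_force: [-0.8, -0.6, -4.4]
width: 0.0145
```

>>> carry_out --pt "0 0 0 0 0 0 1"

```text
time_s: 14.5
tcp_pos: [0.6358, -0.111, 0.1493]
ee_rot: [-0.474, 1.959, -1.958]
ft_force: [-0.4, -0.2, -4.9]
width: 0.0147
```

```bash
python3 - <<'E'
from h import *
go(.4833-.064,.3171,.15,88.6)
go(.495+.064,-.2855,.15,90)
E
```

```text
alt turn [-1.000e-03  2.069e+00  2.000e-03]
  alt turn [ 2.000e-03 -1.073e+00  1.000e-03]
shift [-2.400e+00 -2.000e-01 -4.797e+02] turn [ 2.000e-03 -1.073e+00  1.000e-03] q6 2.495 q1 -0.173
  alt turn [-1.000e-03  2.044e+00  2.000e-03]
  alt turn [ 2.000e-03 -1.097e+00  1.000e-03]
shift [147.9  -0.7 120.3] turn [ 2.000e-03 -1.097e+00  1.000e-03] q6 2.495 q1 -0.173
```

Mean of about -5 N, so this case is full and goes to the green tray.

>>> carry_out --pt "0 0 -48 0 -0.1 0 1" --pt "0 0 -97 0 -0.22 0 1" --pt "0 0 -146 0 -0.34 0 1" --pt "0 0 -195 0 -0.46 0 1" --pt "0 0 -243 0 -0.58 0 1"

```text
time_s: 15.0
tcp_pos: [0.5242, 0.1066, 0.15]
ee_rot: [-0.922, 1.576, -1.576]
ft_force: [1.2, 0.6, -5.1]
width: 0.0146
```

```bash
python3 - <<'E'
from h import *
go(.4833-.064,.3171,.15,88.6); print(robot.observe()["ft_force"])
E
```

```text
alt turn [-0.     2.653  0.   ]
  alt turn [ 0.    -0.488  0.   ]
shift [-1.319e+02  1.000e-01 -1.947e+02] turn [ 0.    -0.488  0.   ] q6 2.284 q1 0.201
[ 1.22260934  0.55793154 -5.06206508]
```

>>> carry_out --pt "-26 0 -39 0 -0.1 0 1" --pt "-52 0 -77 0 -0.2 0 1" --pt "-78 0 -115 0 -0.3 0 1" --pt "-104 0 -153 0 -0.4 0 1" --pt "-129 0 -190 0 -0.488 0 1"

```text
time_s: 15.5
tcp_pos: [0.423, 0.3127, 0.1501]
ee_rot: [-1.197, 1.228, -1.228]
ft_force: [1.6, -0.4, -4.8]
width: 0.0147
```

>>> carry_out --pt "0 10 0 0 0 0 1" --pt "0 20 0 0 0 0 1" --pt "0 20 0 0 0 0 1"

```text
time_s: 15.8
tcp_pos: [0.4237, 0.3101, 0.1287]
ee_rot: [-1.198, 1.232, -1.232]
ft_force: [-0.2, -0.3, -4.8]
width: 0.0147
```

```bash
python3 - <<'E'
from h import *
im=snapshot("wrist"); cv2.imwrite("pics/w9.png",im[:,:,::-1])
go(.4833-.064,.3171,.055,88.6)
E
```

```text
alt turn [-2.000e-03  3.135e+00  2.000e-03]
  alt turn [ 0.001 -0.007  0.001]
shift [-7.  74.5 -5. ] turn [ 0.001 -0.007  0.001] q6 2.233 q1 0.631
```

View pics/w9.png

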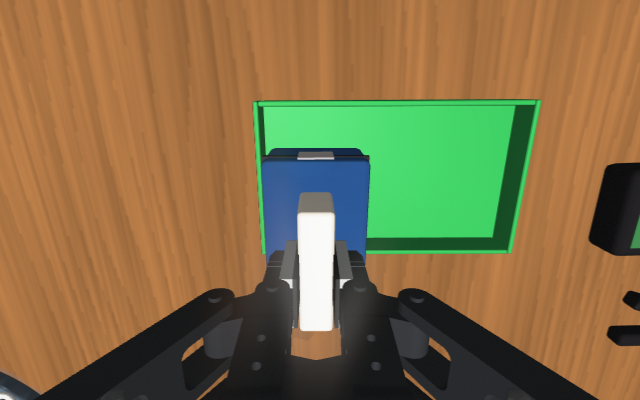

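Green rim corners appear at (253,102), (540,100), (511,253) and (264,254). I'll cast these.

```bash
python3 - <<'E'
from h import *
c=calibration("wrist"); p=(cast(c,[(253,102),(540,100),(511,253),(263.5,254)],.03)*1000).round(1); print(p,p.mean(0)); print(np.degrees(np.arctan2(*(p[1]-p[0])[::-1])),np.degrees(np.arctan2(*(p[2]-p[3])[::-1])))
c=calibration("top"); p=(cast(c,[(170.5,210),(221,210),(217.5,294),(167,293.5)],.03)*1000).round(1); print(p,p.mean(0))
E
```

```text
[[380.4 381.9]
 [587.  377.1]
 [584.7 254.8]
 [378.4 259.9]] [482.625 318.425]
-1.3309306569318986 -1.4161365507010897
[[585.5 375.9]
 [586.3 248.8]
 [377.9 252.8]
 [378.3 378.1]] [482.  313.9]
```

>>> carry_out --pt "-5 25 -1 0 -0.007 0 1" --pt "-9 50 -2 0 -0.007 0 1" --pt "-9 62 -2 0 -0.007 0 1" --pt "-9 69 -2 0 -0.007 0 1" --pt "-9 71 -2 0 -0.007 0 1"

```text
time_s: 16.35
tcp_pos: [0.4229, 0.3198, 0.0594]
ee_rot: [-1.198, 1.226, -1.227]
ft_force: [-0.7, -0.2, -5.3]
width: 0.0145
```

>>> carry_out --pt "0 1 0 0 0 0 1" --pt "0 2 0 0 0 0 1"

```text
time_s: 16.55
tcp_pos: [0.4231, 0.3205, 0.0582]
ee_rot: [-1.197, 1.226, -1.226]
ft_force: [-0.1, -0.4, -5.3]
width: 0.0149
```

>>> carry_out --pt "0 1 0 0 0 0 1" --pt "0 2 0 0 0 0 1" --pt "0 3 0 0 0 0 1"

```text
time_s: 16.85
tcp_pos: [0.4229, 0.3212, 0.0553]
ee_rot: [-1.197, 1.226, -1.225]
ft_force: [-6.3, 4.1, 17.7]
width: 0.0144
```

>>> carry_out --pt "0 1 0 0 0 0 1" --pt "0 1 0 0 0 0 1"

```text
time_s: 17.05
tcp_pos: [0.423, 0.3215, 0.0551]
ee_rot: [-1.196, 1.226, -1.224]
ft_force: [-8.4, 1.2, 21.8]
width: 0.0147
```

>>> carry_out --pt "0 -1.5 0 0 0 0 0.8" --pt "0 -1.5 0 0 0 0 0.5" --pt "0 -1.5 0 0 0 0 0.5" --pt "0 -1.5 0 0 0 0 0.5"

```text
time_s: 17.45
tcp_pos: [0.4226, 0.3203, 0.0548]
ee_rot: [-1.198, 1.226, -1.226]
ft_force: [0.2, 0.9, 0.3]
width: 0.0427
```

>>> carry_out --pt "0 -15 0 0 0 0 0.5" --pt "0 -50 0 0 0 0 0.5" --pt "0 -80 0 0 0 0 0.5"

```text
time_s: 17.75
tcp_pos: [0.4224, 0.3201, 0.1359]
ee_rot: [-1.199, 1.226, -1.226]
ft_force: [-0.6, -0.2, -0.2]
width: 0.0427
```

```bash
python3 - <<'E'
from h import *
im=snapshot("wrist"); cv2.imwrite("pics/w10.png",im[:,:,::-1])
go(.621,.0929,.13,153.2)
E
```

```text
alt turn [ 1.000e-03  2.016e+00 -6.000e-03]
  alt turn [-6.000e-03 -1.126e+00 -1.000e-03]
shift [224.1  10.8 201.9] turn [-6.000e-03 -1.126e+00 -1.000e-03] q6 2.242 q1 0.649
```

View pics/w10.png

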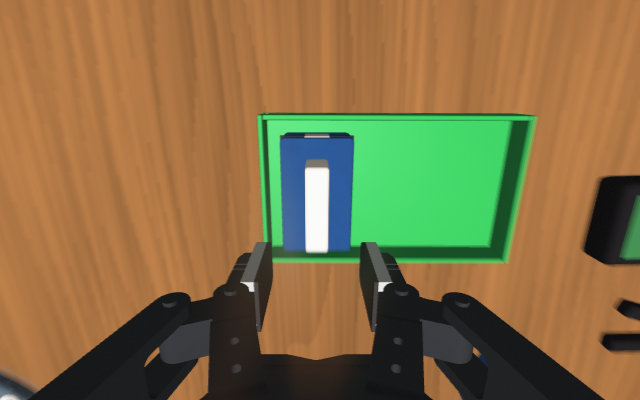

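The case sits well in the green tray. The far-left case is last.

>>> carry_out --pt "37 0 33 0 -0.14 0 0.45" --pt "73 2 65 0 -0.29 0 0.45" --pt "108 4 97 0 -0.44 0 0.45" --pt "143 5 129 0 -0.58 0 0.45" --pt "178 5 161 0 -0.73 0 0.45"

```text
time_s: 18.3
tcp_pos: [0.5767, 0.1416, 0.1296]
ee_rot: [-1.456, 0.697, -0.697]
ft_force: [0.5, 1.4, 0.2]
width: 0.0467
```

```bash
python3 - <<'E'
from h import *
go(.621,.0929,.115,153.2)
E
```

```text
alt turn [0.    2.717 0.   ]
  alt turn [ 0.    -0.425 -0.   ]
shift [65.8 14.6  4. ] turn [ 0.    -0.425 -0.   ] q6 1.133 q1 0.241
```

>>> carry_out --pt "28 5 1 0 -0.14 0 0.45" --pt "48 10 2 0 -0.28 0 0.45" --pt "62 14 3 0 -0.425 0 0.45" --pt "62 14 3 0 -0.425 0 0.45" --pt "62 14 3 0 -0.425 0 0.45"

```text
time_s: 18.8
tcp_pos: [0.6164, 0.0967, 0.1156]
ee_rot: [-1.538, 0.375, -0.374]
ft_force: [0.4, -0.4, -0.3]
width: 0.0469
```

```bash
python3 - <<'E'
from h import *
c=calibration("wrist"); im=snapshot("wrist"); cv2.imwrite("pics/w11.png",im[:,:,::-1]); m=masks(im)
for k in comps(m["white"],1500,3500): print(np.argwhere(k).mean(0)[::-1].round(),k.sum(),rect(c,k,.07))
go(.621,.0929,.05,153.2)
E
```

```text
[160. 180.] 1778 (array([549.4,  25.8], dtype=float32), 32.2, 27.3, 101.6)
[315. 225.] 2148 (array([619.3,  93.8], dtype=float32), 58.8, 15.3, 153.3)
  alt turn [0.    3.132 0.   ]
  alt turn [ 0.    -0.009 -0.   ]
shift [ 6.  65.9 -1.5] turn [ 0.    -0.009 -0.   ] q6 0.633 q1 0.156
```

View pics/w11.png

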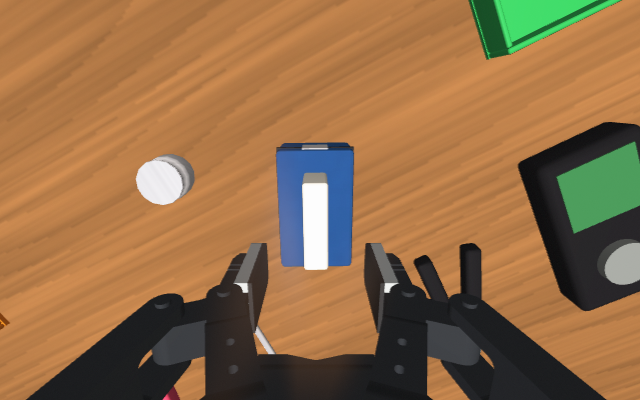

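Rib at (315,225), centred. The clip and screwdriver lie well below fingertip height. Grasp.

>>> carry_out --pt "3 25 -1 0 0 0 0.45" --pt "5 50 -1 0 -0.005 0 0.45" --pt "5 65 -1 0 -0.005 0 0.55" --pt "5 65 -1 0 -0.005 0 0.65" --pt "5 65 -1 0 -0.005 0 1"

```text
time_s: 19.35
tcp_pos: [0.6206, 0.094, 0.0517]
ee_rot: [-1.539, 0.368, -0.368]
ft_force: [0.1, 0.4, -0.6]
width: 0.0167
```

>>> carry_out --pt "0 0 0 0 0 0 1" --pt "0 0 0 0 0 0 1" --pt "0 0 0 0 0 0 1"

```text
time_s: 19.65
tcp_pos: [0.6211, 0.0938, 0.0519]
ee_rot: [-1.538, 0.366, -0.368]
ft_force: [-3.2, 2.6, 7.4]
width: 0.0143
```

>>> carry_out --pt "0 -20 0 0 0 0 1" --pt "0 -60 0 0 0 0 1" --pt "0 -100 0 0 0 0 1" --pt "0 -100 0 0 0 0 1" --pt "0 -100 0 0 0 0 1"

```text
time_s: 20.15
tcp_pos: [0.6211, 0.0934, 0.1514]
ee_rot: [-1.539, 0.366, -0.369]
ft_force: [-0.7, 0.2, -5.1]
width: 0.0147
```

>>> carry_out --pt "0 0 0 0 0 0 1" --pt "0 0 0 0 0 0 1"

```text
time_s: 20.35
tcp_pos: [0.6199, 0.0933, 0.1494]
ee_rot: [-1.54, 0.369, -0.366]
ft_force: [0.8, 0.6, -4.5]
width: 0.0145
```

>>> carry_out --pt "0 0 0 0 0 0 1"

```text
time_s: 20.45
tcp_pos: [0.6201, 0.0933, 0.1498]
ee_rot: [-1.54, 0.369, -0.366]
ft_force: [0.6, -0.5, -3.9]
width: 0.0147
```

```bash
python3 - <<'E'
from h import *
go(.489,.3175,.15,88.6)
go(.495+.067,-.2855,.15,90)
E
```

```text
alt turn [-1.000e-03 -2.015e+00 -2.000e-03]
  alt turn [ 2.000e-03  1.127e+00 -1.000e-03]
shift [-218.2   -0.   140.8] turn [ 2.000e-03  1.127e+00 -1.000e-03] q6 0.618 q1 0.149
  alt turn [-1.000e-03 -2.039e+00 -2.000e-03]
  alt turn [ 2.000e-03  1.102e+00 -1.000e-03]
shift [ 119.2    0.  -364.3] turn [ 2.000e-03  1.102e+00 -1.000e-03] q6 0.618 q1 0.149
```

Mean of about -4.5 N, so full. This goes to green, beside the other.

>>> carry_out --pt "-36 0 23 0 0.14 0 1" --pt "-72 0 46 0 0.29 0 1" --pt "-108 0 70 0 0.44 0 1" --pt "-144 0 93 0 0.58 0 1" --pt "-180 0 116 0 0.73 0 1"

```text
time_s: 20.95
tcp_pos: [0.5115, 0.279, 0.1505]
ee_rot: [-1.362, 0.934, -0.934]
ft_force: [0.5, 0.4, -4.5]
width: 0.015
```

```bash
python3 - <<'E'
from h import *
go(.489,.3175,.15,88.6)
E
```

```text
alt turn [ 0.000e+00 -2.749e+00 -1.000e-03]
  alt turn [0.001 0.393 0.   ]
shift [-44.1   0.5  -7.1] turn [0.001 0.393 0.   ] q6 1.702 q1 0.499
```

>>> carry_out --pt "-20 0 -3 0 0.13 0 1" --pt "-36 0 -5 0 0.26 0 1" --pt "-42 0 -7 0 0.393 0 1" --pt "-42 15 -7 0 0.393 0 1" --pt "-42 25 -7 0 0.393 0 1"

```text
time_s: 21.45
tcp_pos: [0.4904, 0.3143, 0.1248]
ee_rot: [-1.202, 1.223, -1.222]
ft_force: [-0.3, 0.1, -4.0]
width: 0.0148
```

>>> carry_out --pt "0 0 0 0 0 0 1" --pt "0 0 0 0 0 0 1"

```text
time_s: 21.65
tcp_pos: [0.4908, 0.314, 0.1258]
ee_rot: [-1.201, 1.223, -1.223]
ft_force: [-0.2, -1.0, -3.6]
width: 0.0145
```

```bash
python3 - <<'E'
from h import *
im=snapshot("wrist"); cv2.imwrite("pics/w12.png",im[:,:,::-1])
go(.489,.3175,.056,88.6)
E
```

```text
alt turn [-0.    -3.136  0.   ]
  alt turn [-0.     0.006 -0.   ]
shift [-3.3 70.2 -2.2] turn [-0.     0.006 -0.   ] q6 2.159 q1 0.569
```

View pics/w12.png

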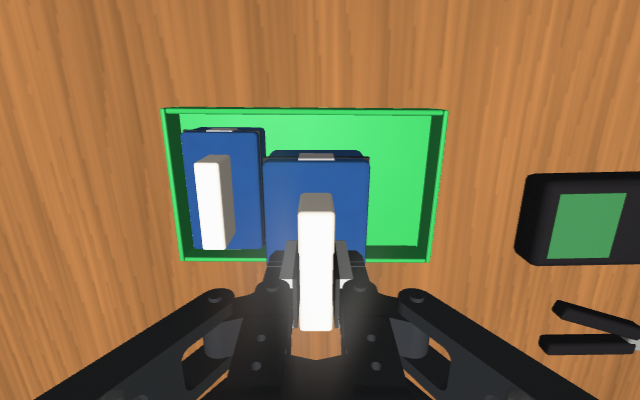

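>>> carry_out --pt "-2 25 0 0 0.006 0 1" --pt "-3 50 -1 0 0.006 0 1" --pt "-3 60 -1 0 0.006 0 1" --pt "-3 66 -1 0 0.006 0 1" --pt "-3 68 -1 0 0.006 0 1"

```text
time_s: 22.2
tcp_pos: [0.4903, 0.3173, 0.0582]
ee_rot: [-1.197, 1.227, -1.227]
ft_force: [-0.0, 0.2, -3.7]
width: 0.0143
```

>>> carry_out --pt "0 1 0 0 0 0 1" --pt "0 2 0 0 0 0 1"

```text
time_s: 22.4
tcp_pos: [0.4905, 0.3176, 0.0568]
ee_rot: [-1.196, 1.227, -1.227]
ft_force: [-0.1, 0.3, -4.3]
width: 0.0148
```

>>> carry_out --pt "0 1 0 0 0 0 1" --pt "0 1 0 0 0 0 1"

```text
time_s: 22.6
tcp_pos: [0.4904, 0.3175, 0.056]
ee_rot: [-1.196, 1.227, -1.228]
ft_force: [-2.8, -2.3, 5.0]
width: 0.0146
```

Touching down at 0.056. Release and retreat.

>>> carry_out --pt "0 0 0 0 0 0 0.8" --pt "0 0 0 0 0 0 0.55" --pt "0 0 0 0 0 0 0.55" --pt "0 0 0 0 0 0 0.55"

```text
time_s: 23.0
tcp_pos: [0.4901, 0.3174, 0.055]
ee_rot: [-1.197, 1.227, -1.227]
ft_force: [-0.3, 0.4, 0.4]
width: 0.0383
```

>>> carry_out --pt "0 -15 0 0 0 0 0.5" --pt "0 -50 0 0 0 0 0.5" --pt "0 -90 0 0 0 0 0.5" --pt "0 -130 0 0 0 0 0.5"

```text
time_s: 23.4
tcp_pos: [0.4896, 0.3171, 0.1863]
ee_rot: [-1.198, 1.228, -1.227]
ft_force: [0.2, 0.4, 0.2]
width: 0.0428
```

>>> carry_out --pt "40 -20 -20 0 0 0 0.5" --pt "80 -20 -40 0 0 0 0.5" --pt "120 -20 -60 0 0 0 0.5" --pt "150 -20 -100 0 0 0 0.5" --pt "170 -20 -120 0 0 0 0.5"

```text
time_s: 23.9
tcp_pos: [0.3633, 0.1485, 0.2048]
ee_rot: [-1.197, 1.228, -1.228]
ft_force: [1.2, 1.3, -0.2]
width: 0.0427
```

>>> carry_out --pt "0 0 0 0 0 0 0.5" --pt "0 0 0 0 0 0 0.5" --pt "0 0 0 0 0 0 0.5"

```text
time_s: 24.2
tcp_pos: [0.3665, 0.1508, 0.205]
ee_rot: [-1.197, 1.227, -1.227]
ft_force: [-0.4, -0.0, -0.0]
width: 0.0428
```

```bash
python3 - <<'E'
from h import *
c=calibration("top"); im=snapshot("top"); cv2.imwrite("pics/t9.png",im[:,:,::-1]); cv2.imwrite("pics/s9.png",snapshot("scene")[:,:,::-1]); m=masks(im)
for k in comps(m["white"],100,400):
    r=rect(c,k,.074)
    if abs(r[0][1])<400: print(np.argwhere(k).mean(0)[::-1].round(),k.sum(),r)
E
```

```text
[320. 225.] 154 (array([550.7,  -1.5], dtype=float32), 31.2, 31.1, 90.4)
[188. 248.] 176 (array([491.4, 315.1], dtype=float32), 57.6, 16.7, 90.4)
[441. 247.] 185 (array([ 497.7, -287.9], dtype=float32), 59.6, 16.6, 90.4)
[439. 274.] 197 (array([ 433.9, -283.6], dtype=float32), 57.1, 16.5, 90.4)
[185. 277.] 180 (array([425.1, 320.3], dtype=float32), 57.6, 16.5, 90.4)
```

View pics/t9.png

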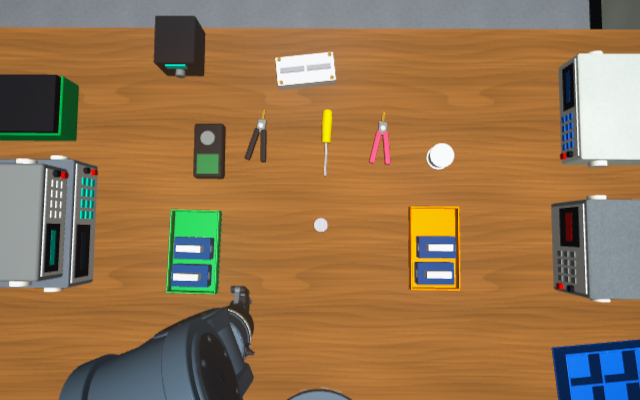

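View pics/s9.png

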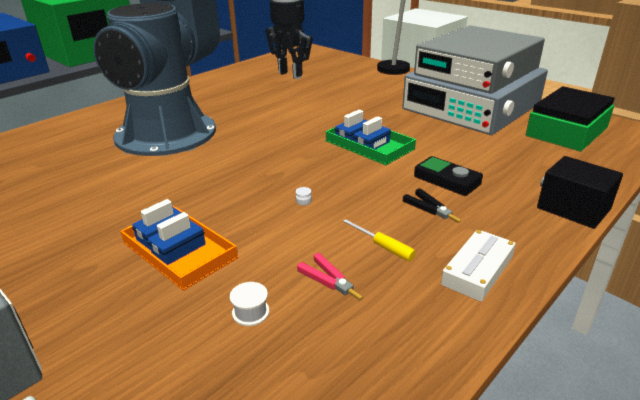

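Each tray holds two cases, standing apart and upright. In the top view they are at about (188,248) and (185,277) in green, and (441,247) and (439,274) in orange. The tin, clips, screwdriver, meter and spool have not moved.

```bash
python3 -c "
from workcell import job_done; print(job_done())"
```

```text
the job is handed in; nothing more can be done
None
```

I weighed all four cases in the gripper and sorted them: two full cases are in the green tray and two empty ones in the orange tray. I handed the job in at about 24 s, well inside the 69 s limit.

| Case (starting position) | Weight reading | Verdict | Tray |
|---|---|---|---|
| Near left | about 1.3–2 N | empty | orange |
| Near right | about 1.6 N | empty | orange |
| Far right | about 5 N | full | green |
| Far left | about 4.3 N | full | green |

Single readings scattered by about 0.5–0.9 N. Every full-case average was still well above the 2 N maximum for an empty case.

**Placing:** each case was lowered until the arm felt the tray floor, pressing with at most about 22 N. Contact came within about 0.5 mm of the height expected for the tray floor, and then I released the case.

**Final checks:** the top and scene pictures show all four cases upright and apart, inside the tray walls. The tin, clips, screwdriver, meter and spool look unmoved, and the arm is clear of everything.

**Disagreements:**
- Rib positions from the top and wrist cameras differed by up to about 2–3 mm.
- The green tray's centre differed by about 4 mm between the two views, which was within the clearance.
- The first grasp and the last one read about 8 N upward while closing. I suspect light fingertip contact with the lid, with no visible effect.

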